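# Switch the tube sorter to its other tray and release the waiting tubes

### The job

The seesaw gate of the tube sorter is still set for the last batch. First rock the gate over its pivot to the other side by pressing down the raised pad of the rocker bar in front; then press the round release key and keep it down until both waiting tubes have rolled off the infeed, so that both come to rest in the catch tray on the newly opened side and the gate stays where you put it. Fingertip presses only: never touch or lift a waiting tube, and leave the other things on the bench where they are.

Things in the scene. Friction and masses are not known exactly. Their poses are not given: they have to be found in the camera images.
- sorter: tube sorter fixed to the bench, base 150 x 400 mm. Aluminium back plate, clear front plate (front face 66 mm before the origin), 184 mm high; between them the steel seesaw gate, a chute to each side, an infeed trough (top 240 mm) from the left. Origin on the bench under the gate's pivot; x to the sorter's back (away from the robot), y to its left, z up. The pivot lies along x, 105 mm up
- left_tray (a point): middle of the floor of the left white catch tray, at the sorter's left end under the infeed trough: 76 mm along y, 117 mm along x inside, 14 mm above the bench; 159 mm left of the pivot
- right_tray (a point): the same of the right catch tray, 159 mm right of the pivot
- gate (a joint): angle of seesaw gate and rocker bar, rad, 0 level, stops at -0.42 and +0.42. Positive: left (+y) pad raised, tubes run to the RIGHT tray; negative: right pad raised, tubes run to the LEFT tray. A tumbler weight makes it fall to, and stay at, whichever stop it is past level towards; a pad needs under 1.5 N. Starts at rest at either stop
- left_pad (a point): centre of the top of the left press pad, a black 30 x 30 x 8 mm pad on the rocker bar in front of the front plate; 58 mm left of the pivot and 118 mm in front of the sorter's middle. Its top is 125 mm above the bench when the gate is level, about 24 mm higher or lower at the stops
- right_pad (a point): the same on the right, 58 mm right of the pivot
- key_top (a point): centre of the top of the release key, a round black cap 26 mm across in front of the infeed trough, 206 mm above the bench when up, 130 mm left and 118 mm in front of the sorter's middle
- release_key (a joint): how far the release key is pressed down, m: 0 up, 0.014 fully down. Spring return, 2 N at the top, 4 N at the bottom. It lowers the blade that holds the waiting tubes back; fully down (over 0.012) lets the tubes roll, and they need about 1 s to pass
- tube_a_mid (a point): middle of the first waiting sample tube (capped tube, 18 mm across, 109 mm long, about 15 g), lying across the infeed trough against the stop blade, cap to the back. It is 206 mm above the bench
- tube_b_mid (a point): middle of the second waiting sample tube, same size, lying behind the first, 16 mm farther left and 7 mm higher
- tube_a: the first waiting tube; origin at the centre of its closed bottom end, its z axis runs along the tube to the cap
- tube_b: the second waiting tube, likewise
- oil_bottle: small brown-yellow dropper bottle with dark cap, 31 mm wide, 68 mm high, standing on the bench; origin under its centre; a bystander
- cover_box: small white box of cover slips, 33 x 33 x 16 mm, on the bench; origin under its centre; a bystander
- forceps: flat steel forceps lying on the bench, 18 x 124 x 8 mm; origin under its centre; a bystander
- timer: bench timer with three buttons, 52 x 72 x 34 mm; origin under its centre; a bystander
Not all that is in view belongs to the job. What is shaped like the tube_a but yellow is not meant.

How it is judged:
On the way, in this order (a step that is already met when the one before it is completed fails the run):
1. the gate has been rocked over to its other stop while both tubes still wait in the infeed (distance of each of left_pad, right_pad from where it was at the start of the episode above 0.03 m and (value of joint gate above 0.35 rad or value of joint gate below -0.35 rad) and y of each of tube_a_mid, tube_b_mid in the frame of sorter above 0.11 m and z of each of tube_a_mid, tube_b_mid in the frame of sorter above 0.185 m), for 0.2 s.
2. the release key is pressed down (value of joint release_key above 0.01 m), for 0.1 s.
At the end, for the whole second after the job is handed in: The gate rests within 0.07 rad of the stop opposite to the one it started at, both waiting tubes lie at rest (under 0.03 m/s) in the catch tray on the side the gate now slopes to, and the release key is up again (less than 3 mm down) (distance of each of left_pad, right_pad from where it was at the start of the episode above 0.03 m and z of each of tube_a_mid, tube_b_mid in the frame of sorter below 0.05 m and linear speed of each of tube_a, tube_b below 0.03 m/s and ((value of joint gate below -0.35 rad and y of tube_a_mid in the frame of sorter between 0.119 and 0.2 m and y of tube_b_mid in the frame of sorter between 0.119 and 0.2 m) or (value of joint gate above 0.35 rad and y of tube_a_mid in the frame of sorter between -0.2 and -0.119 m and y of tube_b_mid in the frame of sorter between -0.2 and -0.119 m)) and value of joint release_key below 0.003 m); the robot touches nothing.
It fails at once if a waiting tube is touched by the robot (over 0.3 N) (contact force between any of the fingers, the arm and tube_a above 0.3 N or contact force between any of the fingers, the arm and tube_b above 0.3 N).
It fails at once if a waiting tube is lifted off the infeed (z of any of tube_a_mid, tube_b_mid in the frame of sorter above 0.245 m).
It fails at once if a bystander is shifted by more than 25 mm (distance of any of oil_bottle, cover_box, forceps, timer from where it was at the start of the episode above 0.025 m).
It also fails if it takes over 35 s, if anything falls off the work surface, if the arm or the gripper's body presses on something with over 40 N, if the wrist force passes 120 N, or if a joint passes its speed limit or range.

### The arm

A 6-joint arm with a two-finger parallel gripper is mounted at the origin on a cart in front of the work surface, level with it; the furniture and walls round the work are solid. World frame = base frame: x ahead of the robot, y to its left, z up, the work surface at z = 0. Lengths are in m, angles in rad, forces in N, time in s.
With the tool pointing down it reaches from about 0.425 to 0.95 m from the base axis. Payload 3.5 kg.
Tool frame: the origin (TCP) lies midway between the tips of the shut fingers; the grasp point (between the pads) lies 19 mm behind it; y points along the fingers, z is the direction in which the jaws open and shut, and the axes are right-handed (so a half turn about y gives the same grasp; the last joint's range is limited). The gripper opens to 85 mm and grips with 20 to 120 N. Pads are 22 mm wide; open, the fingers measure 114 mm over their backs; the gripper's body (76 mm by 85 mm) begins 54 mm behind the grasp point. The pads swing forward as they close: fully open they stand 13 mm farther back than shut.
Start: joints at [0.977, 0.286, 1.577, -0, 1.279, -0.15], TCP at [0.29, 0.61, 0.231] pointing down, gripper open.
Joint ranges: [-2.77, 2.77], [-0.9, 2.22], [0.21, 2.48], [-1.53, 4.67], [0.24, 2.81], [-2.84, 2.84]. Speed limits (rad/s): [2.79, 2.79, 3.14, 3.14, 3.14, 3.14].

### API

Orientations are given as a unit quaternion [w, x, y, z].
In Python, from rig import r gives the robot as it stands. The module is installed in compiled form; this text tells all that it offers. Calls block until the motion is done:
- r.reach(position, orientation): joint-space move of the TCP to a pose.
- r.move_l(position, v=0.15, ori=None, f_stop=None): straight line of the TCP; ori=None keeps the orientation; v is the mean speed in m/s. With f_stop (N) it stops when the force on the tool has changed by that much, and returns True; else False.
- r.set_joints(angles): joint-space move.
- r.gripper_to(opening, squeeze=None): opening from 0.0 (shut) to 1.0 (fully open); squeeze is the grip in N (None keeps the last); returns when the fingers have stopped.
- r.pause(seconds).
- r.ik(position, orientation): joint angles nearest the present ones, or None.
- r.read_state(): the state.
- r.capture(name): name is "scene" or "top"; returns a dict with "img" (480x640x3 uint8, blue, green, red), "depth" (480x640 float32, m along the optical axis (not along the pixel's ray), 0 where there is no reading), "fx", "fy", "cx", "cy" (pixels), "k1" (the pictures are not rectified: a ray, as slopes to the right and down, at radius r is drawn at 1 + k1 r^2 times it, then the intrinsics apply), "R" (3x3) and "t" (3): a world point X has camera coordinates R X + t. Camera axes: x right, y down, z forward; pixel columns grow to the right and rows downward; lengths in m; the calibration is good to about 2 mm. A picture is of the moment at which its call begins.
A pose or a line that the arm cannot do raises r.Unreachable and nothing moves.
- r.job_done(): hands the job in, once; it reports no verdict.
Trained networks look in the newest picture that a camera, given by its name, has taken for a name from the list of things; names that differ only in an ending like _2 or _b are one class to them, and where a whole thing is asked for, a point or a joint stands for the part that bears it (a point fixed in the world has none). Each returns a list of dicts, best first, with "score" (0 to 1); they miss things now and then, are a little off and sometimes report something else, mostly with a low value. They report only what shows in the picture. A call takes as long as a camera call. They do not tell look-alikes from the thing itself.
- r.silhouettes(label, camera): "pixels" (480x640 bool, what is visible of it) and "box" ([left, top, right, bottom] in pixels, round what is visible of it).
The state is a dict: "time": time; "joint_pos": joint angles; "joint_vel": joint speeds; "joint_efforts": joint torques, N m; "ee_pos": TCP position; "eef_rot": TCP orientation; "contact_force": force on the tool from outside, world axes, zero at the start; "ft_torque": the same for the moment, N m; "grip_width": opening from 0.0 (shut) to 1.0 (fully open).
Only numpy, scipy, OpenCV 4.12 (cv2) and the standard library are available. Lean on these libraries where they do the work, as an engineer would, in place of code of your own. Each camera call takes 0.05 s, during which the arm holds its last target. There are 200 camera calls.

## Working session

There is one attempt and no reset: what is moved stays moved. The work goes in short steps, each a Python script; the robot and the scene stay as the last script left them, time stands still between calls to the robot, and variables do not carry over. Pictures are saved under pics/ and viewed, about 8 in all and at most 12, crops included, and the job is handed in when it is done.

```bash
mkdir -p pics; cat > h.py <<'E'
import numpy as np, cv2
from rig import r
def world(c,u,v,d):
    p=np.array([[(u-c['cx'])/c['fx'],(v-c['cy'])/c['fy']]],float); q=p.copy()
    for _ in range(20): q=p/(1+c['k1']*(q**2).sum(1,keepdims=True))
    X=np.array([q[0,0]*d,q[0,1]*d,d]); return np.array(c['R']).T@(X-np.array(c['t']))
def maskpts(c,m):
    v,u=np.nonzero(m&(c['depth']>0)); d=c['depth'][v,u]
    p=np.stack([(u-c['cx'])/c['fx'],(v-c['cy'])/c['fy']],1); q=p.copy()
    for _ in range(20): q=p/(1+c['k1']*(q**2).sum(1,keepdims=True))
    X=np.stack([q[:,0]*d,q[:,1]*d,d],1); return (X-np.array(c['t']))@np.array(c['R'])
E
python3 - <<'E'
from h import *
np.set_printoptions(precision=4,suppress=True)
for cam in("scene","top"):
    c=r.capture(cam); cv2.imwrite(f"pics/{cam}1.png",c['img'])
    print(cam, -np.array(c['R']).T@np.array(c['t']), c['fx'])
    for l in("sorter","left_pad","right_pad","key_top","tube_a","oil_bottle","cover_box","forceps","timer"):
        for s in r.silhouettes(l,cam)[:4]:
            P=maskpts(c,s['pixels'])
            if len(P): print(l,round(s['score'],2),np.round(s['box']),len(P),np.median(P,0),'top',np.percentile(P[:,2],[5,95]), P.min(0)[:2],P.max(0)[:2])
print(r.read_state()['time'])
E
```

```text
scene [ 0.1853 -0.4965  0.7692] 433.32203612165625
sorter 0.73 [258. 124. 416. 344.] 16797 [ 0.554  -0.0309  0.0993] top [0.0077 0.2117] [ 0.4279 -0.2197] [0.824  0.4651]
left_pad 0.93 [271. 197. 390. 273.] 2075 [ 0.5393 -0.0217  0.1047] top [0.0904 0.1525] [ 0.4279 -0.0615] [0.7841 0.1714]
left_pad 0.4 [293. 147. 344. 163.] 371 [0.5994 0.1119 0.21  ] top [0.2027 0.2137] [0.5443 0.0972] [0.6523 0.1322]
right_pad 0.56 [268. 197. 391. 274.] 1823 [ 0.5423 -0.0235  0.1046] top [0.0916 0.1538] [ 0.4292 -0.061 ] [0.6631 0.1714]
key_top 0.78 [258. 158. 329. 172.] 246 [0.562  0.1144 0.2012] top [0.1923 0.2049] [0.4736 0.1011] [0.6163 0.1578]
tube_a 0.81 [292. 136. 342. 158.] 380 [0.6024 0.1271 0.2166] top [0.2095 0.2205] [0.5502 0.109 ] [0.6592 0.1554]
tube_a 0.66 [302. 362. 313. 425.] 478 [ 0.3272 -0.228   0.0141] top [0.0097 0.0169] [ 0.2922 -0.2686] [ 0.3676 -0.1797]
tube_a 0.59 [295. 147. 343. 162.] 371 [0.6022 0.1114 0.21  ] top [0.2027 0.2137] [0.5443 0.0971] [0.6575 0.1293]
oil_bottle 0.85 [305. 314. 321. 341.] 369 [ 0.4047 -0.1414  0.0435] top [0.0036 0.0668] [ 0.3939 -0.1497] [ 0.44
[... 1470 characters left out ...]
0.57 [380. 301. 418. 335.] 312 [ 0.3305 -0.2226  0.0159] top [0.0093 0.0219] [ 0.2953 -0.2628] [ 0.3683 -0.1782]
oil_bottle 0.46 [351. 273. 364. 284.] 171 [ 0.4113 -0.1299  0.0493] top [0.0264 0.071 ] [ 0.398  -0.1496] [ 0.4283 -0.1155]
cover_box 0.68 [274. 267. 286. 284.] 181 [0.4202 0.0431 0.0168] top [0.0118 0.0224] [0.4014 0.0251] [0.4373 0.0617]
forceps 0.37 [261. 153. 331. 269.] 2175 [ 0.551  -0.0103  0.1124] top [0.0928 0.1597] [ 0.4309 -0.0611] [0.6912 0.0821]
timer 0.76 [193. 282. 227. 309.] 747 [0.3682 0.2044 0.0272] top [0.0131 0.037 ] [0.3387 0.1665] [0.395  0.2478]
timer 0.29 [226. 147. 243. 201.] 437 [0.6049 0.1318 0.22  ] top [0.2104 0.2242] [0.5523 0.1151] [0.6577 0.1502]
1.0
```

```bash
python3 - <<'E'
import cv2,numpy as np
a=cv2.imread("pics/scene1.png")[110:350,180:440]; b=cv2.imread("pics/top1.png")[130:320,180:430]
cv2.imwrite("pics/c1.png",cv2.resize(a,(650,600),interpolation=cv2.INTER_CUBIC))
cv2.imwrite("pics/c2.png",cv2.resize(b,(750,570),interpolation=cv2.INTER_CUBIC))
E
```

```text
(no output)
```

View pics/c1.png

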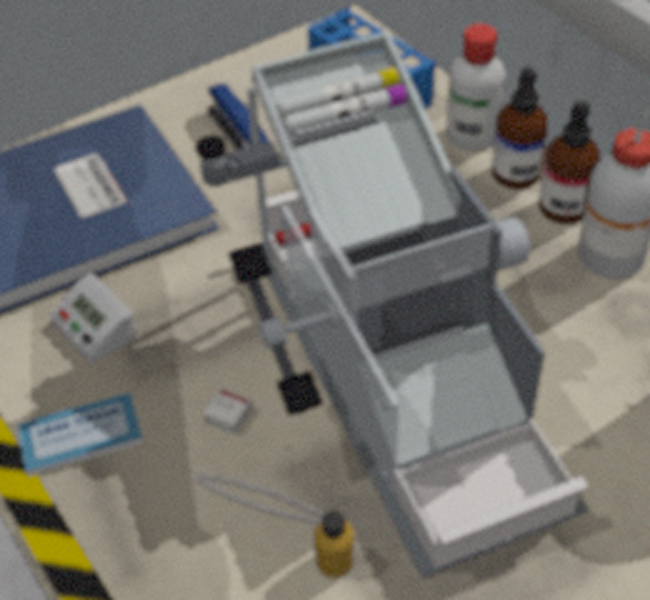

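View pics/c2.png

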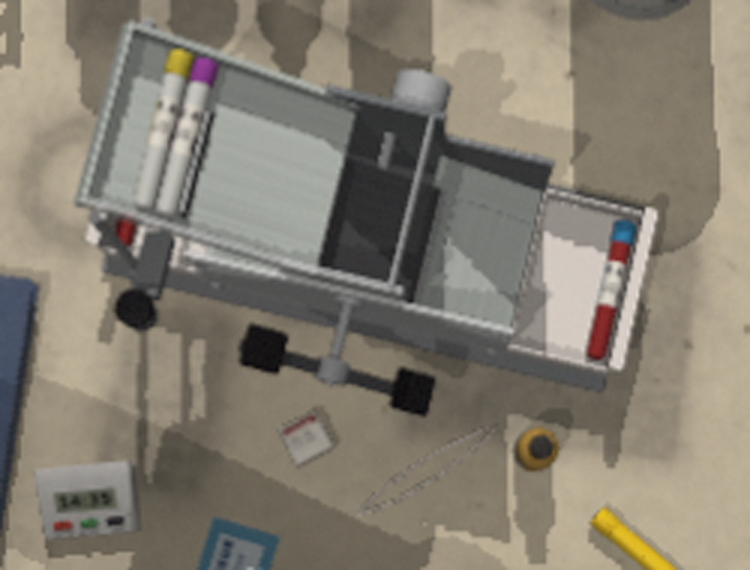

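The first crop shows both pads at about (250,263) and (298,392), the key at (210,147), and the two waiting white tubes in the trough. Their caps are yellow and purple. In the top view the pads are at full-image pixels (268,246) and (318,260), and the key is at (225,233). The solid yellow tube on the bench at (395,315) is the look-alike, and a used red tube lies in the right tray. I'll measure the pads and key now.

```bash
python3 - <<'E'
from h import *
np.set_printoptions(precision=4,suppress=True)
for cam,pts in (("top",dict(L=(268,246),R=(318,260),K=(225,233))),("scene",dict(L=(280,215.5),R=(299,267),K=(264,169)))):
    c=r.capture(cam); g=c['img'].max(2)
    for n,(u,v) in pts.items():
        m=np.zeros(g.shape,bool); u,v=int(u),int(v); m[v-9:v+10,u-9:u+10]=1
        m&=(g<60)
        P=maskpts(c,m); 
        # keep top surface cluster
        z=np.median(P[:,2]); P=P[abs(P[:,2]-z)<.012]
        print(cam,n,len(P),'med',np.median(P,0),'mid',(np.percentile(P,3,0)+np.percentile(P,97,0))/2,'z',np.percentile(P[:,2],[10,50,90]))
E
```

```text
top L 185 med [0.4694 0.066  0.1475] mid [0.4696 0.0658 0.1481] z [0.1428 0.1475 0.153 ]
top R 173 med [ 0.4473 -0.0377  0.1008] mid [ 0.4473 -0.0367  0.0997] z [0.0944 0.1008 0.1054]
top K 121 med [0.4878 0.1466 0.2065] mid [0.4879 0.1466 0.2056] z [0.2029 0.2065 0.2089]
scene L 165 med [0.4663 0.061  0.1445] mid [0.4669 0.0612 0.1439] z [0.1394 0.1445 0.1485]
scene R 189 med [ 0.4447 -0.0411  0.098 ] mid [ 0.4437 -0.0381  0.0973] z [0.0928 0.098  0.1024]
scene K 76 med [0.4836 0.1404 0.204 ] mid [0.4839 0.1425 0.202 ] z [0.2008 0.204  0.2051]
```

Left pad is at z≈0.146 and right pad at z≈0.099, so the gate starts positive. I'll press the LEFT pad, which means the tubes should end up in the LEFT tray. Sorter yaw is about -12°.

```bash
cat >> h.py <<'E'
from scipy.spatial.transform import Rotation as Ro
L=np.array([.468,.0635,.146]); Rp=np.array([.4455,-.0385,.099]); K=np.array([.486,.1435,.205])
yh=(L-Rp)*[1,1,0]; yh/=np.linalg.norm(yh); xh=np.cross(yh,[0,0,1])
def ori(t,s):
    y=np.sin(t)*xh-np.array([0,0,np.cos(t)]); z=s*yh; x=np.cross(y,z)
    q=Ro.from_matrix(np.stack([x,y,z],1)).as_quat(); return q[[3,0,1,2]]
E
python3 - <<'E'
from h import *
np.set_printoptions(precision=3,suppress=True)
s=r.read_state(); print(s['time'],np.array(s['eef_rot']),xh,yh)
A=L-.004*yh-.002*xh
for t in(0,.2,.3):
  for sg in(1,-1):
    q=ori(t,sg)
    print(t,sg,[None if (j:=r.ik(list(p),list(q))) is None else np.array(j) for p in (A+[0,0,.1],A-[0,0,.045],K+[0,0,.06],K-[0,0,.016])])
E
```

```text
1.1 [-0.69   0.69  -0.156  0.156] [ 0.977 -0.215  0.   ] [0.215 0.977 0.   ]
0 1 [array([-0.088, -0.195,  2.049, -0.   ,  1.288, -1.442]), array([-0.088, -0.018,  2.173, -0.   ,  0.987, -1.442]), array([ 0.087, -0.117,  1.946, -0.   ,  1.313, -1.267]), array([ 0.087, -0.049,  2.024, -0.   ,  1.166, -1.267])]
0 -1 [array([-0.088, -0.195,  2.049,  0.   ,  1.288,  1.699]), array([-0.088, -0.018,  2.173, -0.   ,  0.987,  1.699]), array([ 0.087, -0.117,  1.946,  0.   ,  1.313,  1.875]), array([ 0.087, -0.049,  2.024, -0.   ,  1.166,  1.875])]
0.2 1 [array([-0.073, -0.312,  2.151, -0.032,  1.105, -1.415]), array([-0.073, -0.123,  2.282, -0.04 ,  0.785, -1.401]), array([ 0.119, -0.219,  2.043, -0.073,  1.129, -1.209]), array([ 0.119, -0.147,  2.124, -0.079,  0.977, -1.196])]
0.2 -1 [array([-0.073, -0.312,  2.151, -0.032,  1.105,  1.726]), array([-0.073, -0.123,  2.282, -0.04 ,  0.785,  1.741]), array([ 0.119, -0.219,  2.043, -0.073,  1.129,  1.932]), array([ 0.119, -0.147,  2.124, -0.079,  0.977,  1.946])]
0.3 1 [array([-0.064, -0.369,  2.204, -0.053,  1.011, -1.396]), array([-0.064, -0.17 ,  2.336, -0.072,  0.681, -1.369]), array([ 0.138, -0.267,  2.093, -0.12 ,  1.036, -1.169]), array([ 0.138, -0.192,  2.174, -0.134,  0.881, -1.145])]
0.3 -1 [array([-0.064, -0.369,  2.204, -0.053,  1.011,  1.745]), array([-0.064, -0.17 ,  2.336, -0.072,  0.681,  1.773]), array([ 0.138, -0.267,  2.093, -0.12 ,  1.036,  1.972]), array([ 0.138, -0.192,  2.174, -0.134,  0.881,  1.997])]
```

```bash
python3 - <<'E'
from h import *
np.set_printoptions(precision=3,suppress=True)
A=L-.004*yh-.002*xh; q=list(ori(.2,1))
r.gripper_to(0.0)
r.reach([.33,.5,.33],[-.69,.69,-.156,.156]) if False else r.move_l([.29,.61,.32],v=.25)
r.reach(list(A+[0,0,.12]),q)
r.move_l(list(A+[0,0,.02]),v=.12)
print('stop',r.move_l(list([A[0],A[1],.108]),v=.06,f_stop=8))
s=r.read_state(); print(s['time'],np.array(s['ee_pos']),np.array(s['contact_force']))
r.move_l(list(A+[0,0,.12]),v=.15)
r.reach(list(K+[0,0,.05]),q)
s=r.read_state(); print(s['time'],np.array(s['ee_pos']),np.array(s['contact_force']))
c=r.capture("scene"); cv2.imwrite("pics/s2.png",cv2.resize(c['img'][110:350,180:440],(650,600),interpolation=cv2.INTER_CUBIC))
m=np.zeros((480,640),bool); m[258:278,290:309]=1
m&=c['img'].max(2)<60; P=maskpts(c,m); print('R pad',len(P), np.median(P,0) if len(P) else 0)
E
```

```text
stop False
6.55 [0.466 0.06  0.108] [ 0.023 -0.513  0.136]
8.1917 [0.485 0.144 0.253] [ 0.124 -0.237  0.186]
R pad 0 0
```

View pics/s2.png

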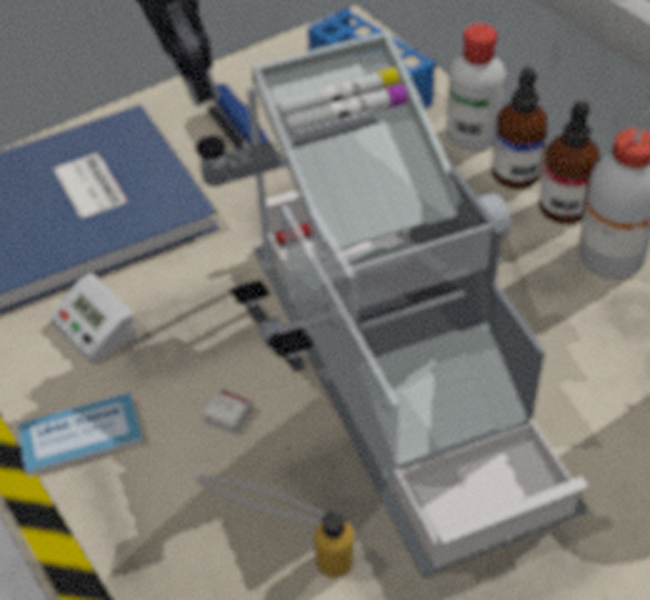

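The gate has rocked over: the right pad at crop (290,340) is now raised, the left pad at (250,292) is down, and both tubes are still waiting at (340,100). Next is the key, with a force stop above its 4 N spring so that it bottoms out.

```bash
python3 - <<'E'
from h import *
np.set_printoptions(precision=3,suppress=True)
r.move_l(list(K+[0,0,.012]),v=.1)
f=r.move_l(list(K-[0,0,.022]),v=.03,f_stop=9)
s=r.read_state(); print(f,s['time'],np.array(s['ee_pos']),np.array(s['contact_force']))
r.pause(2.5)
s=r.read_state(); print(s['time'],np.array(s['ee_pos']),np.array(s['contact_force']))
c=r.capture("top"); cv2.imwrite("pics/t3.png",cv2.resize(c['img'][130:320,180:430],(750,570),interpolation=cv2.INTER_CUBIC))
c=r.capture("scene"); cv2.imwrite("pics/s3.png",cv2.resize(c['img'][110:350,180:440],(650,600),interpolation=cv2.INTER_CUBIC))
E
```

```text
True 9.5917 [0.486 0.144 0.193] [-1.645 -0.215  4.521]
12.0917 [0.486 0.144 0.193] [-1.849 -1.009  4.917]
```

View pics/s3.png

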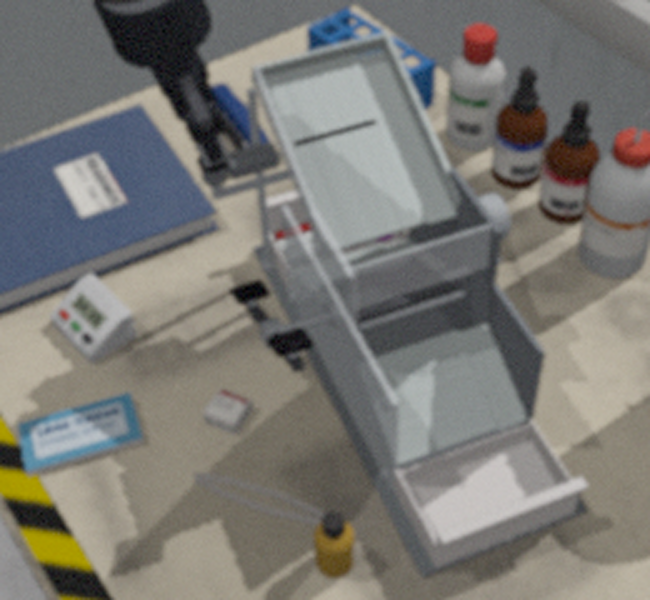

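The infeed is empty and the gate has stayed over. A purple cap shows at crop (385,238), just under the trough's end, so I'll release the key, retreat and check where both tubes rest.

```bash
python3 - <<'E'
from h import *
np.set_printoptions(precision=3,suppress=True)
r.move_l(list(K+[0,0,.08]),v=.12)
r.reach([.36,.36,.34],list(ori(.0,1)))
s=r.read_state(); print(s['time'],np.array(s['contact_force']))
c=r.capture("scene")
a=c['img'][160:260,260:385]; cv2.imwrite("pics/s4.png",cv2.resize(a,(750,600),interpolation=cv2.INTER_CUBIC))
S=np.array([.4568,.0125,0])+.118*xh
def loc(P): P=P-S; return np.stack([P@xh,P@yh,P[:,2]],1)
h=cv2.cvtColor(c['img'],cv2.COLOR_BGR2HSV); m=(h[...,0]>135)&(h[...,0]<165)&(h[...,1]>60); m[:150]=0;m[300:]=0;m[:,:250]=0;m[:,420:]=0
v,u=np.nonzero(m); print(list(zip(u,v))[:15]); P=maskpts(c,m); print('purple sorter frame',loc(P)[:15])
K2=np.zeros(m.shape,bool); K2[160:180,255:275]=1; K2&=c['img'].max(2)<60; print('key',np.median(maskpts(c,K2),0))
for n in range(3):
  for x in r.silhouettes("tube_a","scene")[n:n+1]: print(round(x['score'],2),np.round(x['box']),np.median(loc(maskpts(c,x['pixels'])),0))
c=r.capture("top"); cv2.imwrite("pics/t4.png",cv2.resize(c['img'][140:265,195:345],(720,600),interpolation=cv2.INTER_CUBIC))
for x in r.silhouettes("tube_a","top")[:4]: print('top',round(x['score'],2),np.round(x['box']),np.median(loc(maskpts(c,x['pixels'])),0))
E
```

```text
14.1167 [-0.149  0.021  0.1  ]
[(np.int64(411), np.int64(154)), (np.int64(413), np.int64(155)), (np.int64(412), np.int64(160)), (np.int64(411), np.int64(162)), (np.int64(408), np.int64(163)), (np.int64(411), np.int64(164)), (np.int64(381), np.int64(165)), (np.int64(263), np.int64(166)), (np.int64(266), np.int64(166)), (np.int64(383), np.int64(166)), (np.int64(384), np.int64(166)), (np.int64(394), np.int64(166)), (np.int64(395), np.int64(166)), (np.int64(411), np.int64(166)), (np.int64(262), np.int64(167))]
purple sorter frame [[ 0.239  0.131  0.13 ]
 [ 0.243  0.128  0.128]
 [ 0.245  0.132  0.11 ]
 [ 0.24   0.127  0.108]
 [ 0.233  0.13   0.106]
 [ 0.238  0.123  0.106]
 [ 0.198  0.193  0.064]
 [-0.118  0.142  0.203]
 [-0.114  0.135  0.206]
 [ 0.202  0.19   0.062]
 [ 0.203  0.187  0.064]
 [ 0.226  0.177  0.064]
 [ 0.229  0.176  0.063]
 [ 0.239  0.123  0.1  ]
 [-0.122  0.138  0.204]]
key [0.487 0.144 0.203]
0.94 [298. 364. 314. 423.] [-0.192 -0.263  0.014]
0.33 [304. 313. 318. 341.] [-0.136 -0.162  0.044]
top 0.53 [377. 302. 417. 335.] [-0.188 -0.252  0.015]
```

View pics/s4.png

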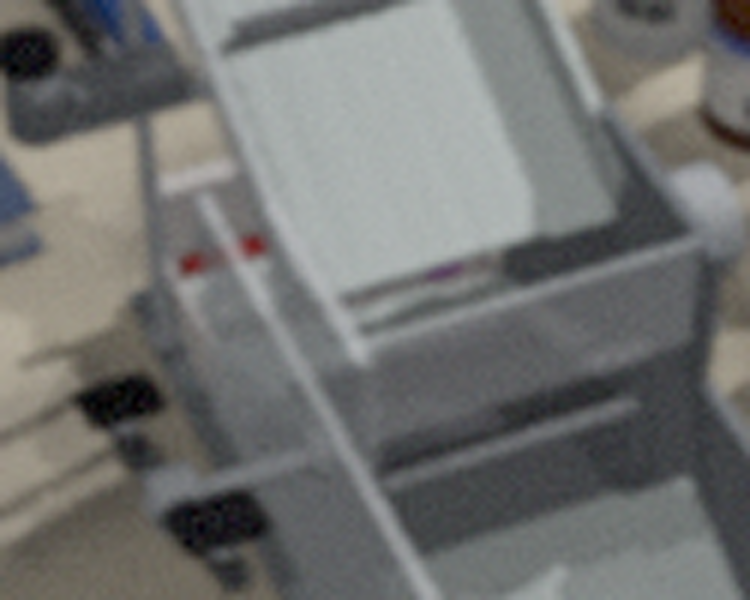

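View pics/t4.png

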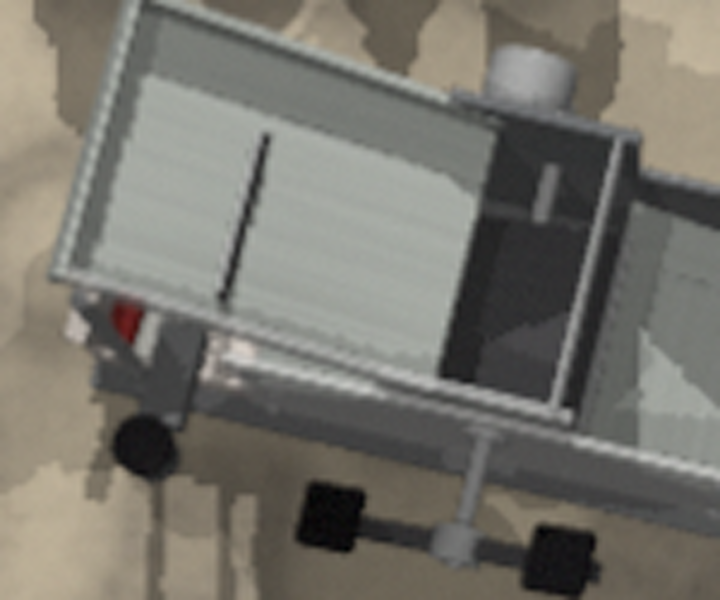

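The purple cap, at scene pixel ≈(334,205), is seen through the gap under the trough. I'll get its 3D position, along with anything white above the left tray floor.

```bash
python3 - <<'E'
from h import *
np.set_printoptions(precision=3,suppress=True)
S=np.array([.4568,.0125,0])+.118*xh
B=np.stack([xh,yh,[0,0,1]])
c=r.capture("scene"); C=-np.array(c['R']).T@np.array(c['t'])
print('cam local',B@(C-S))
for v in range(200,214,2):
  row=[]
  for u in range(320,346,3):
    d=c['depth'][v,u]; p=B@(world(c,u,v,d)-S); row.append(f"{u}:{p.round(3)}{c['img'][v,u]}")
  print(v,' '.join(row))
# ray of purple at successive local y
D=B@(world(c,334.2,204.7,1.)-C); o=B@(C-S)
for y in(.0,.03,.06,.1,.13,.159,.19): print(y,o+D*(y-o[1])/D[1])
m=np.zeros((480,640),bool); 
for cam,(a,b,e,f) in (("scene",(285,210,306,195)),("top",(215,200,300,236))):
  c=r.capture(cam)
  m=np.ones((480,640),bool); P=(maskpts(c,m)-S)@B.T; v,u=np.nonzero(m&(c['depth']>0))
  k=(abs(P[:,0])<.075)&(P[:,1]>.1)&(P[:,1]<.21)&(P[:,2]>.008)&(P[:,2]<.06)
  print(cam,k.sum()); 
  for i in np.nonzero(k)[0][::max(1,k.sum()//25)]: print(u[i],v[i],P[i],c['img'][v[i],u[i]])
E
```

```text
cam local [-0.273 -0.556  0.769]
200 320:[-0.032  0.045  0.157][177 179 173] 323:[-0.025  0.046  0.154][177 177 171] 326:[-0.021  0.041  0.156][178 179 174] 329:[-0.014  0.041  0.153][174 175 169] 332:[-0.008  0.038  0.154][177 178 173] 335:[-0.002  0.036  0.153][177 180 174] 338:[0.003 0.034 0.153][180 181 174] 341:[0.009 0.032 0.152][170 173 168] 344:[0.016 0.032 0.15 ][147 147 141]
202 320:[-0.034  0.041  0.155][174 176 170] 323:[-0.028  0.038  0.156][176 177 171] 326:[-0.022  0.037  0.154][178 180 173] 329:[-0.017  0.035  0.154][177 178 170] 332:[-0.011  0.033  0.154][177 179 172] 335:[-0.005  0.03   0.154][165 169 162] 338:[0.003 0.032 0.149][139 140 134] 341:[0.059 0.135 0.038][116 118 119] 344:[0.058 0.117 0.054][79 76 76]
204 320:[-0.036  0.037  0.154][177 178 172] 323:[-0.03   0.034  0.154][178 179 171] 326:[-0.024  0.033  0.153][177 177 172] 329:[-0.017  0.033  0.151][168 168 162] 332:[-0.011  0.033  0.148][137 132 134] 335:[0.049 0.148 0.024][101  83  98] 338:[0.059 0.152 0.016][100  99 102] 341:[0.059 0.134 0.032][93 92 96] 344:[0.058 0.115 0.049][67 63 64]
206 320:[-0.03
[... 3102 characters left out ...]
.036] [170 177 184]
240 213 [-0.044  0.15   0.015] [138 143 148]
224 214 [-0.056  0.183  0.026] [109 113 115]
216 215 [-0.06   0.204  0.008] [71 72 76]
259 215 [-0.044  0.1    0.054] [132 136 133]
218 217 [-0.064  0.198  0.01 ] [64 64 63]
223 218 [-0.07   0.177  0.055] [67 68 67]
222 219 [-0.066  0.188  0.01 ] [64 64 64]
236 220 [-0.061  0.156  0.008] [71 72 74]
240 221 [-0.061  0.145  0.012] [81 83 84]
240 222 [-0.064  0.145  0.012] [82 82 81]
241 223 [-0.065  0.142  0.009] [77 77 76]
235 224 [-0.071  0.155  0.013] [66 66 64]
254 224 [-0.062  0.111  0.022] [78 79 80]
250 225 [-0.066  0.12   0.019] [74 74 73]
254 226 [-0.065  0.111  0.01 ] [67 68 68]
258 227 [-0.065  0.101  0.012] [68 68 68]
```

The purple-capped tube is at sorter y≈0.15, z≈0.02, which is in the left tray. A white body also shows at y≈0.18, z≈0.033 beside the used red tube. One averaged close-up should show whether the second tube is really there.

```bash
python3 - <<'E'
from h import *
np.set_printoptions(precision=3,suppress=True)
S=np.array([.4568,.0125,0])+.118*xh; B=np.stack([xh,yh,[0,0,1]])
ims=[]
for cam,(a,b,e,f) in (("scene",(283,182,345,228)),("top",(208,196,270,242))):
  cs=[r.capture(cam) for _ in range(10)]
  I=np.mean([c['img'] for c in cs],0)
  c=dict(cs[0]); c['depth']=np.median([k['depth'] for k in cs],0)
  ims.append(np.clip(cv2.resize(I[b:f,a:e]*1.2,(744,552//1),interpolation=cv2.INTER_CUBIC)*1,0,255)[:,:])
  m=np.ones((480,640),bool); P=(maskpts(c,m)-S)@B.T
  k=(P[:,0]>-.055)&(P[:,0]<.058)&(P[:,1]>.12)&(P[:,1]<.205)&(P[:,2]>.005)&(P[:,2]<.06)
  v,u=np.nonzero(c['depth']>0)
  Q=P[k]; o=np.lexsort((Q[:,1],np.round(Q[:,0],2)))
  for x in np.unique(np.round(Q[:,0],2)):
    w=Q[np.round(Q[:,0],2)==x]; w=w[np.argsort(w[:,1])]; print(cam,x,' '.join(f"{y*1000:.0f}/{z*1000:.0f}" for _,y,z in w[::max(1,len(w)//18)]))
cv2.imwrite("pics/t5.png",np.vstack([cv2.resize(i,(400,297)) for i in ims]))
print(r.read_state()['time'])
E
```

```text
scene -0.05 171/19 173/24 175/12 181/26 189/23 191/25 192/24 195/26 198/25 202/37 202/24 202/40 202/33 202/49 202/55 202/28 202/24 202/45 203/26 203/56 203/51 203/57 203/55 204/41
scene -0.04 202/36 202/50 202/26 202/46 202/42 202/53 202/22 203/56 203/32 203/54 203/56 203/52 203/54 203/51 203/57 203/56 205/57
scene -0.03 162/28 173/25 177/28 183/26 191/25 194/27 202/39 202/25 202/50 202/34 203/54 203/32 203/49 203/52 203/53 203/46 203/21 205/57
scene -0.02 176/27 180/27 188/22 188/23 189/25 190/24 190/25 192/26 193/26 195/27 195/26 198/25 202/46 202/28 202/49 202/23 202/41 202/35 202/31 202/24 202/37 202/27 203/30 203/33 203/41 203/21
scene -0.01 120/43 122/42 123/42
scene 0.0 123/41 124/41 151/14 152/20 152/21 152/14 153/17 155/14
scene 0.01 121/43 123/41 124/41 125/41 150/14 151/14 151/21 151/14 152/21 152/14 152/18 154/13 155/13 155/13 157/13
scene 0.02 121/42 123/42 124/41 125/41 151/14 151/20 151/19 152/14 152/22 152/20 153/18 153/13 154/14 155/14 155/13
scene 0.03 121/43 150/22 151/20 152/19 152/14 152/19 152/13 153/14 154/14 156/13
scene 0.04 122/38 124/36 124/37 128/34 149/25 149/22 149/21 150/14 150/23 151/21 151/13 151/18 151/18 152/13 152/14 154/14 154/13
scene 0.05 121/37 123/37 123/37 124/37 148/13 148/24 149/22 149/15 149/13 149/13 149/25 149/22 149/18 149/19 150/14 152/14 152/14 153/14
scene 0.06 122/37 148/13 151/14 155/14
top -0.05 122/45 142/18 145/16 148/15 149/16 151/16 153/17 154/17 156/14 180/30 182/29 183/31 185/28 186/27 188/25 191/23 192/25 195/29 203/25 203/50
top -0.04 122/47 129/34 137/17 141/18 146/16 149/17 151/18 154/17 174/27 180/29 183/28 186/28 190/24 192/27 194/30 197/29 201/25 203/32 203/58
top -0.03 152/16 181/30 190/23 192/25 193/27 196/28 198/28 201/26 203/28 203/28
15.5667[ WARN:0@26.458] global loadsave.cpp:1063 imwrite_ Unsupported depth image for selected encoder is fallbacked to CV_8U.
```

View pics/t5.png

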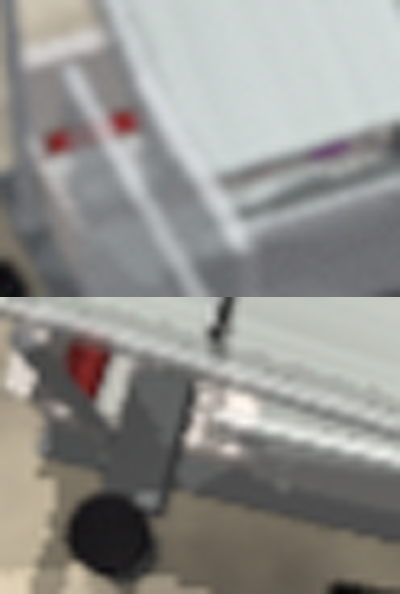

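The close-up settles it. In the left tray, three tubes lie side by side about 18 mm apart: the used red one at y≈0.196, one white tube at y≈0.178 and the purple-capped one at y≈0.160. All are at tube height on the floor. The key is up at z≈0.203, the gate is over and the arm is clear, so I'm handing in.

```bash
python3 -c "
from rig import r
r.job_done(); print(r.read_state()['time'])"
```

```text
the job is handed in; nothing more can be done
the job is handed in; nothing more can be done
```

The gate is rocked over and both waiting tubes now lie in the left catch tray. I handed the job in at about 15.6 s on the robot's clock; no verdict is reported.

- **Gate:** the left pad was raised at the start (z about 0.146 m, against 0.099 m for the right). I pressed it down past level with the shut fingers. The picture afterwards showed the right pad raised and both tubes still waiting, and the gate was still over in the last pictures.
- **Release key:** I pressed it until the force stop, about 12 mm below its measured top, held it 2.5 s and let it go. It came back up to about 0.203 m.
- **Tubes:** the infeed is empty. Depth readings put the two tubes in the left tray at about 160 and 178 mm left of the pivot, next to the used red tube at about 196 mm.
- **Bystanders:** in the later pictures they appear unmoved; I did not measure them again.

**Checks that fell short:** after the release the trained network no longer found the two tubes, because the trough hides most of them. Their positions therefore rest on partial depth views and a glimpse of the purple cap. I never saw the yellow cap of the other tube after the release. I judged them at rest because the purple cap had not moved between two pictures about 2 s apart.

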